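# Open the new olive jar in the condiment block

## Task

Put the closed square glass jar of olives into the empty square well of the wooden condiment block, fully down so that the block keeps it from turning, and there unscrew its tight steel lid without pulling the jar back up. Lift the lid straight off once it is free of the threads, and finish while still holding it level, about two centimetres clear of the open mouth and centred over it. Leave the mustard pot in its well and the other things on the counter where they are.

Things in the scene. Friction and masses are not known exactly. Their poses are not given: they have to be found in the camera images.
- lid_center (a point): centre (half-way up) of the jar's round ribbed steel lid: 59 mm across, 22 mm high, z up; grip it round the rim at any yaw, 30 to 40 N. The closed jar may be carried by it (0.35 to 0.57 kg in all, lid 0.09). The jar's square shoulder lies 16 mm below the lid's lower edge, so fingertips may reach at most 14 mm below that edge. Tightly closed, the lid's yaw is 0 to 0.2 rad more than the jar's
- lid: the lid; origin at the centre of its lower edge, 11 mm below its centre. Three-lug twist-off: anticlockwise from above opens, clockwise is stopped. It sits tight (0.3 to 0.6 N m; a sprung liner pushes it up with 20 N), eases as it turns, needs no lifting while turned, and is free after 55 to 70 degrees against the jar; up to 88 degrees it lifts straight off, beyond 92 the lugs may meet the next thread
- jar_foot (a point): centre of the underside of the square glass jar: body 60 x 60 mm with 7 mm rounded edges, 60 mm high to the shoulder, x and y square to its flats, z up. Closed, the lid's centre is 87 mm and the lid's top 98 mm above this point
- olive_jar: the square jar; origin at the centre of its underside. Until the lid is free of the threads, pulling on the lid lifts the whole jar
- jar_mouth (a point): centre of the jar's mouth, in the plane of the rim, 94 mm above its foot. Closed, the lid's centre is 7 mm below this point; the lid's lower edge is 11 mm below the lid's centre
- well (a point): centre of the floor of the empty square well in the wooden condiment block: 64 x 64 mm, 30 mm deep with a 4 mm chamfered mouth, x and y along its walls, z up; the floor is 12 mm above the worktop. The block (110 mm in its x, 206 mm in its y, 42 mm high) is screwed down; the jar fits in any of four quarter turns with 2 mm play all round and can turn about 4 degrees either way before the walls stop it
- pot_well (a point): centre of the floor of the other well, 100 mm from the first along the block's y, with the mustard pot in it
- mustard_center (a point): centre of the mustard pot (round, 61 mm, 48 mm high, flat lid) standing in the other well; its top is 18 mm above the block's
- jar_1_center (a point): round glass jar with a lid, not the one to open, 56 dia x 80 mm; bystander, point half-way up
- deli_pot_olive_center (a point): clear plastic tub with lid, 73 dia x 64 mm; bystander, point half-way up
- mill_1_center (a point): small shaker, 44 dia x 90 mm; bystander, point half-way up
- card_terminal_center (a point): card terminal, 165 x 68 x 52 mm; bystander, point half-way up
Mind the look-alikes: they are no part of the job. Of the things that look like the lid, the smaller one is meant.

How it is judged:
By the outcome, as a careful person would: the job done as asked, in the order asked, and still so for the second after the job is handed in, while the arm keeps its last pose, push and grip.
It also fails if it takes over 48 s, if anything falls off the work surface, if the arm or the gripper's body presses on something with over 40 N, if the wrist force passes 120 N, or if a joint passes its speed limit or range.

## Robot

A 6-joint arm with a two-finger parallel gripper is mounted at the origin on a cart in front of the work surface, level with it; the furniture and walls round the work are solid. World frame = base frame: x ahead of the robot, y to its left, z up, the work surface at z = 0. Lengths are in mm, angles in rad, forces in N, time in s.
With the tool pointing down it reaches from about 350 to 1000 mm from the base axis. Payload 7.1 kg.
Tool frame: the origin (TCP) lies at the very end of the fingers, on their centre line; the grasp point (between the pads) lies 19 mm behind it (arm.grip_depth is the distance from the TCP to the grasp point, in mm); z points along the fingers, y is the line along which they close (so a half turn about z gives the same grasp; the last joint's range is limited). The gripper opens to 85 mm and grips with 20 to 120 N. Pads are 22 mm wide; open, the fingers measure 114 mm over their backs; the gripper's body (76 mm by 85 mm) begins 54 mm behind the grasp point. The pads swing forward as they close: fully open they stand 13 mm farther back than shut.
Start: joints at [1.149, 0.423, 1.63, -0, 1.089, -0.019], TCP at [244.965, 574.976, 231.319] pointing down, gripper open.
Joint ranges: [-3, 3], [-0.9, 2.11], [0.09, 2.58], [-1.31, 4.45], [0.11, 2.69], [-2.54, 2.54]. Speed limits (rad/s): [2.39, 2.39, 3.01, 3.14, 3.14, 3.14].

## Interface

Orientations are given as a unit quaternion [w, x, y, z].
In Python, from plant import arm, imaging gives the robot as it stands.
- The arm moves only by the shell command python3 -m creep 'ROWS' [FORCE]. ROWS is text: rows parted by semicolons, each of 7 numbers parted by spaces: the turn, a rotation vector about the world's x, y, z in rad, then the shift along the world's x, y, z in mm, then the opening, from 0 (shut) to 1 (fully open). A call has 1 to 8 rows; each row shifts and turns the commanded pose from where the row before left it; what a row does not reach is not made up. A row lasts 1/8 s, in which the tool goes at most 62.5 mm and 10.7 degrees, less where a joint would pass 70% of its speed; a pose out of reach is approached as far as the arm can. A call is refused whole if a number of a shift passes 62.5 or a number of a turn 0.188, either way. A call with a gripper value outside its range is refused whole. The fingers move at their own pace and stop on an object; FORCE is the grip in N (left out, the last holds). Time passes only in rows, so rows that do not move let the fingers close. It gives the time, the measured TCP pose, the force, the opening and the grip force at its end, in the units of the state.
- arm.sense(): the state, without advancing time (a new reading comes with each control period).
- imaging.camera(name): name is "scene" or "top" or "wrist"; returns a dict with "color" (480x640x3 uint8, red, green, blue), "K" (3x3 intrinsics, pixels), "rvec" (rotation vector, rad) and "tvec" (3), from world to camera coordinates, as OpenCV has them. Camera axes: x right, y down, z forward; pixel columns grow to the right and rows downward; lengths in mm; the calibration is good to about 2 mm. A picture is of the moment at which its call begins. There is no depth.
- arm.finish_job(): hands the job in; it is judged then, once.
The state is a dict: "clock": time; "q": joint angles; "qd": joint speeds; "tau": joint torques, N m; "eef_pos": TCP position; "tcp_rot": TCP orientation; "ft_force": force on the tool from outside, world axes, zero at the start; "moment": the same for the moment, N m; "width": finger opening in mm; "gripper_force": force on a finger pad.
Only numpy, scipy, OpenCV 4.12 (cv2) and the standard library are available. Lean on these libraries where they do the work, as an engineer would, in place of code of your own. Each camera call takes 0.05 s, during which the arm holds its last target. There are 200 camera calls.

## Working session

There is one attempt and no reset: what is moved stays moved. The work goes in short steps, Python scripts to look and compute and a shell command to move; the robot and the scene stay as the last step left them, time stands still between calls to the robot, and variables do not carry over. Pictures are saved under pics/ and viewed, at most 10 in all, crops included, and the job is handed in when it is done.

```bash
mkdir -p pics; ls
python3 - <<'E'
from plant import arm, imaging
import cv2,pickle
d={}
for n in ("scene","top","wrist"):
    c=imaging.camera(n); d[n]=c; cv2.imwrite(f"pics/{n}0.png",c["color"][:,:,::-1])
    print(n,c["K"].tolist(),c["rvec"],c["tvec"])
pickle.dump(d,open("cams0.pkl","wb"))
print(arm.sense())
E
```

```text
pics
scene [[511.039231053499, 0.0, 308.3655110192193], [0.0, 511.039231053499, 232.86401651255872], [0.0, 0.0, 1.0]] [ 2.04493404 -0.86288702  0.47756813] [-409.84850746  256.3187194   911.53212619]
top [[602.8483747700681, 0.0, 317.5642967196959], [0.0, 602.8483747700681, 233.63922056541767], [0.0, 0.0, 1.0]] [ 2.12162303 -2.115294    0.20041718] [ -74.64301415  560.36486613 1294.21170392]
wrist [[363.3547465539368, 0.0, 312.5249867051519], [0.0, 363.3547465539368, 244.83570152873276], [0.0, 0.0, 1.0]] [-2.42815173 -1.60651809 -0.21377671] [-624.41113445  -34.45222101  377.74875301]
{'clock': 0.15, 'q': array([ 1.14898401e+00,  4.23692111e-01,  1.63051557e+00, -2.60778319e-06,
        1.08856736e+00, -1.89856035e-02]), 'qd': array([ 9.22467063e-04, -1.21861659e-03, -3.24992778e-03,  6.32250895e-04,
        1.49143172e-03, -7.34746609e-05]), 'tau': array([-2.48935185e-04, -5.57772875e+01, -2.82014805e+01, -2.33736171e-05,
        4.75187291e-03,  9.02190855e-07]), 'eef_pos': array([244.80920772, 574.6024058 , 230.70706984]), 'tcp_rot': array([-1.28119762e-04,  2.00053686e-01,  9.79784759e-01, -5.77147718e-04]), 'ft_force': array([ 0.01901413,  0.81060019, -0.01011041]), 'moment': array([-0.00197747,  0.00759756, -0.01876324]), 'gripper_force': 0.0, 'width': 85.3208818018591}
```

View pics/scene0.png

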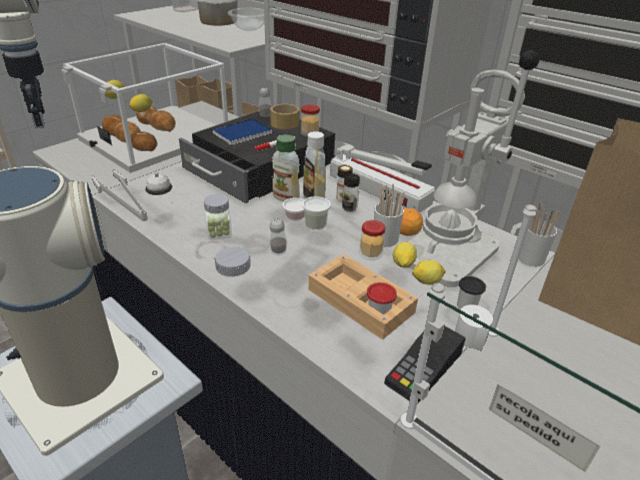

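View pics/top0.png

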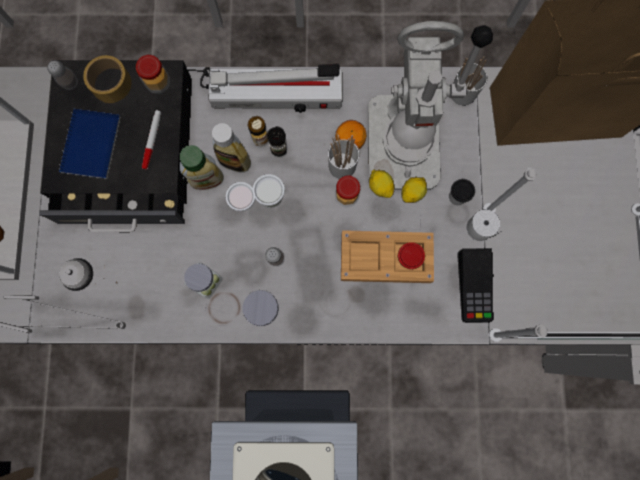

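The olive jar is at scene (217,215) and top (200,278). The larger loose lid, a look-alike, is at top (261,308). The empty well is the left one of the block, at top (364,256). I'll enlarge these areas.

```bash
cat > h.py <<'E'
import cv2,numpy as np,pickle
from scipy.optimize import least_squares
def P(c,X): return cv2.projectPoints(np.array(X,float).reshape(-1,3),c["rvec"],c["tvec"],c["K"],None)[0].reshape(-1,2)
def ray(c,uv,z):
    R=cv2.Rodrigues(c["rvec"])[0]; o=-R.T@c["tvec"]; d=R.T@np.linalg.inv(c["K"])@[uv[0],uv[1],1]
    return o+d*(z-o[2])/d[2]
E
python3 - <<'E'
from h import *
d=pickle.load(open("cams0.pkl","rb"))
def crop(n,x,y,w,h,s): return cv2.resize(d[n]["color"][y:y+h,x:x+w,::-1],None,fx=s,fy=s,interpolation=cv2.INTER_CUBIC)
a=np.hstack([crop("top",170,250,60,60,6.5),crop("scene",190,185,60,60,6.5)])
b=np.hstack([crop("top",330,220,120,75,3.25),crop("scene",300,250,120,90,3.25)[:243]])
cv2.imwrite("pics/crop.png",np.vstack([a,cv2.resize(b,(780,210*780//780+33))])[:600])
cv2.imwrite("pics/cropA.png",a)
c=np.hstack([crop("top",335,220,110,75,3.6),crop("scene",300,250,110,90,3.6)[:270]])
cv2.imwrite("pics/cropB.png",c); print(a.shape,c.shape)
t=d["top"]
print(ray(t,(200,272),98),ray(t,(364,256),42),ray(t,(411,256),60))
E
```

```text
Traceback (most recent call last):
ValueError: all the input array dimensions except for the concatenation axis must match exactly, but along dimension 0, the array at index 0 has size 244 and the array at index 1 has size 243
```

View pics/wrist0.png

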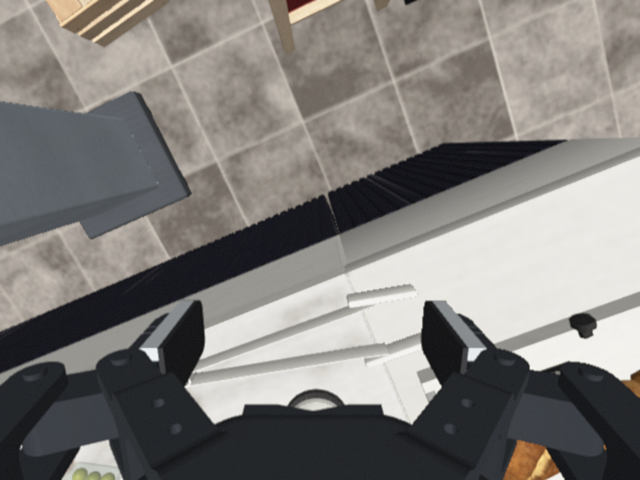

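The wrist view shows the fingers in front of floor and counter edge. The bottom edge, at about (95,472), shows a bit of the olive jar with no lid hiding it. Next I'll view the crops.

Run:
```python
from h import *
d=pickle.load(open("cams0.pkl","rb"))
def crop(n,x,y,w,h,s): return cv2.resize(d[n]["color"][y:y+h,x:x+w,::-1],None,fx=s,fy=s,interpolation=cv2.INTER_CUBIC)
a=np.hstack([crop("top",170,250,50,50,8),crop("scene",192,187,50,50,8)])
cv2.imwrite("pics/cropA.png",a)
c=np.vstack([crop("top",335,225,110,60,5),crop("scene",300,250,120,86,3.5)[:, :].copy() if 0 else cv2.resize(crop("scene",305,252,115,85,3.5),(402,297))[:, :402].copy() if 0 else np.pad(crop("scene",305,252,115,85,3),((0,0),(0,550-345),(0,0)))])
cv2.imwrite("pics/cropB.png",c); print(a.shape,c.shape)
t=d["top"]
print(ray(t,(200,272),98),ray(t,(364,256),42),ray(t,(411,256),60))
```

```text
(400, 800, 3) (555, 550, 3)
[467.81960035 177.80713553  98.        ] [ 512.17109436 -177.0957185    42.        ] [ 509.63149091 -279.56290337   60.        ]
```

View pics/cropA.png

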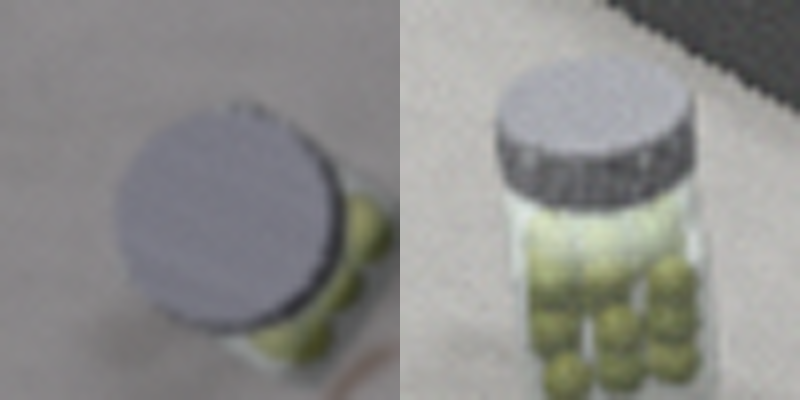

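View pics/cropB.png

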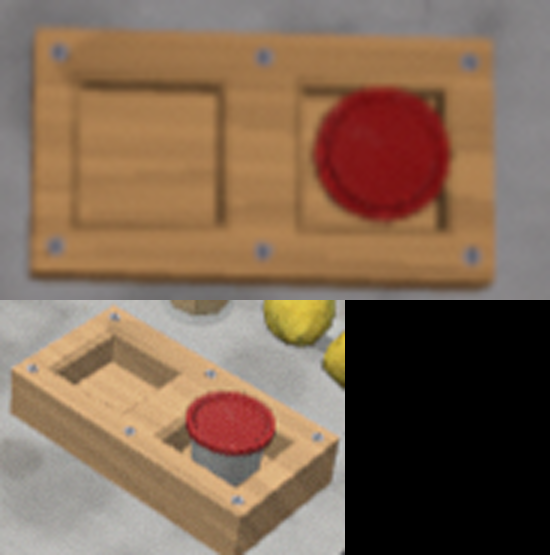

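Run:
```python
from h import *
d=pickle.load(open("cams0.pkl","rb")); t,s=d["top"],d["scene"]
f=lambda p,o,k:(np.array(p)+.5)/k-.5+np.array(o)
T=f([(60,53),(263,57),(470,62),(472,256),(263,251),(55,246)],(335,225),5)
S=f(np.array([(115,317),(209,374),(317,437),(238,500),(130,431),(33,369)])-[0,300],(305,252),3)
for c,U in((t,T),(s,S)):
    W=np.array([ray(c,u,42) for u in U]);print(W.round(1)[:,:2].tolist(),W.mean(0).round(1))
    y=W[[0,1,5,4]]-W[[1,2,4,3]]; print("yaw of block y", np.arctan2(-y[:,0],y[:,1]).round(3))
print("well",ray(t,f((147.5,155),(335,225),5),42))
print("pot",ray(t,f((382,153),(335,225),5),60))
print("lid",ray(t,f((225,215),(170,250),8),98),ray(s,f((195,104),(192,187),8),98))
for n,p in(("loose lid",(261,308)),("mill",(274,256))): print(n,ray(t,p,60 if n=="mill" else 20))
```

```text
[[559.5, -138.4], [557.9, -229.9], [555.9, -323.1], [468.0, -321.2], [470.0, -228.2], [472.0, -135.7]] [ 513.9 -229.4   42. ]
yaw of block y [-0.017 -0.022 -0.021 -0.021]
[[557.9, -140.6], [554.7, -231.3], [553.6, -324.3], [466.7, -322.5], [468.3, -230.3], [469.9, -138.8]] [ 511.9 -231.3   42. ]
yaw of block y [-0.035 -0.013 -0.018 -0.017]
well [ 513.07812306 -177.32999761   42.        ]
pot [ 511.41965576 -279.60994807   60.        ]
lid [458.27631099 182.35787086  98.        ] [456.35032907 178.88486847  98.        ]
loose lid [397.12151712  53.35840395  20.        ]
mill [508.79447133  23.15242761  60.        ]
```

Run:
```python
from h import *
d=pickle.load(open("cams0.pkl","rb"))
for n in d:
    c=d[n];R=cv2.Rodrigues(c["rvec"])[0];print(n,-R.T@c["tvec"],R.T.round(3).tolist())
c=d["wrist"];R=cv2.Rodrigues(c["rvec"])[0]
from scipy.spatial.transform import Rotation as Q
T=Q.from_quat([.20005,.97978,-.00058,-.00013]).as_matrix()
print("cam in tool",T.T@(-R.T@c["tvec"]-[244.8,574.6,230.7]),(T.T@R.T).round(3).tolist())
```

```text
scene [-163.28235792 -700.85350042  739.39782567] [[0.69, -0.402, 0.602], [-0.724, -0.406, 0.558], [0.021, -0.821, -0.571]]
top [ 302.48981956  -78.72239078 1377.26794473] [[0.003, -0.981, 0.191], [-1.0, -0.003, 0.004], [-0.004, -0.191, -0.981]]
wrist [183.58635395 600.84402851 372.89790131] [[0.391, 0.888, 0.242], [0.92, -0.377, -0.104], [-0.001, 0.263, -0.965]]
cam in tool [ 6.66053124e+01 -2.22061177e-02 -1.42196464e+02] [[0.001, -0.965, -0.263], [1.0, 0.001, 0.0], [-0.0, -0.263, 0.965]]
```

```bash
python3 -m creep '0 0 0 10 -60 0 1; 0 0 0 20 -60 0 1; 0 0 0 30 -60 0 1; 0 0 0 40 -60 0 1; 0 0 0 50 -60 0 1; 0 0 0 50 -60 0 1; 0 0 0 49 -50 0 1; 0 0 0 0 0 0 1' 35
python3 - <<'E'
from h import *
from plant import arm,imaging
c=imaging.camera("wrist");pickle.dump(c,open("w1.pkl","wb"));cv2.imwrite("pics/w1.png",c["color"][:,:,::-1])
print(arm.sense()["eef_pos"],P(c,[457,181,98]))
E
```

```text
clock: 1.15
eef_pos: [463.7, 204.2, 231.3]
tcp_rot: [0.0, 0.203, 0.979, -0.0]
ft_force: [-1.4, 0.2, 0.2]
width: 85.0
gripper_force: 0.0
[462.03784428 205.52958649 231.08698441] [[281.65247084 238.00105984]]
```

View pics/w1.png

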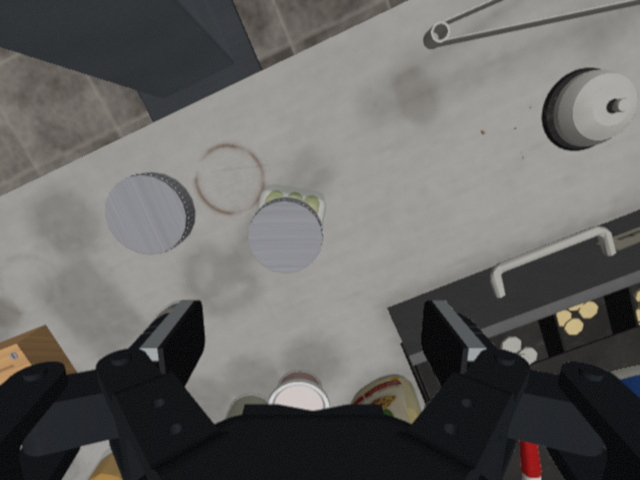

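The lid top is centred at about (286,236). The jar body shows above it: its upper edge runs (264,190) to (325,195) and its right edge goes down from (325,195). I'll enlarge that area to get the yaw.

Run:
```python
from h import *
c=pickle.load(open("w1.pkl","rb"))
o=(240,170);k=6
im=cv2.resize(c["color"][170:290,240:340,::-1],None,fx=5,fy=5,interpolation=cv2.INTER_CUBIC)
cv2.imwrite("pics/w1c.png",im)
print(ray(c,(286,236),98))
```

```text
[456.88057863 184.78906769  98.        ]
```

View pics/w1c.png

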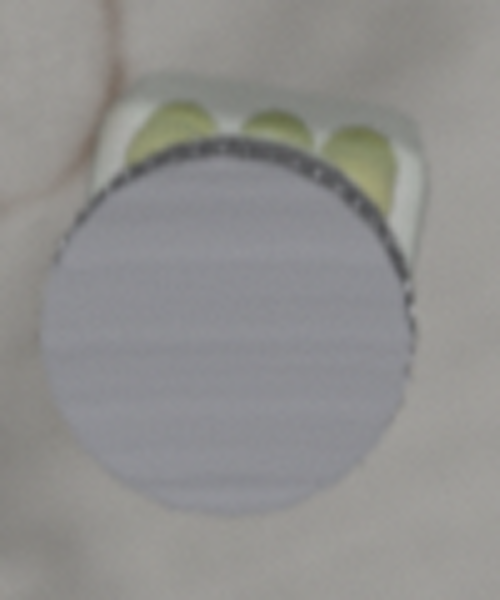

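Run:
```python
from h import *
c=pickle.load(open("w1.pkl","rb"))
f=lambda p:(np.array(p)+.5)/5-.5+np.array((240,170))
print("lid",ray(c,f((227,334)),98))
a,b=ray(c,f((160,75)),0),ray(c,f((390,104)),0); v=b-a; print("base edge yaw",np.arctan2(v[1],v[0])%(np.pi/2),a,b)
a,b=ray(c,f((130,148)),98),ray(c,f((330,148)),98);v=b-a; print("image horiz yaw",np.arctan2(v[1],v[0])%(np.pi/2))
im=cv2.resize(c["color"][170:290,240:340,::-1],None,fx=5,fy=5,interpolation=cv2.INTER_CUBIC)
o=[]
for yaw in (.95,1.05,1.15):
    j=im.copy(); x0=np.array(ray(c,f((227,334)),98)[:2])
    R=np.array([[np.cos(yaw),-np.sin(yaw)],[np.sin(yaw),np.cos(yaw)]])
    sq=np.array([(sx*23+23*0+7*np.cos(t)*1,sy*23+7*np.sin(t)) for sx,sy,t0 in((1,1,0),(-1,1,1),(-1,-1,2),(1,-1,3)) for t in np.linspace(t0*np.pi/2,(t0+1)*np.pi/2,6)])@R.T+x0
    for z,col in((0,(0,0,255)),(60,(255,0,0))):
        q=(P(c,np.c_[sq,np.full(len(sq),z)])-[240,170]+.5)*5-.5
        cv2.polylines(j,[q.round().astype(int)],True,col,1)
    o.append(j[30:430,20:])
cv2.imwrite("pics/ov.png",cv2.resize(np.hstack(o),(800,int(400*800/1440))))
```

```text
lid [456.8638599  183.93864075  98.        ]
base edge yaw 1.038325198037218 [421.30177006 177.33201265   0.        ] [445.3091461  218.07487331   0.        ]
image horiz yaw 1.1631703490499574
```

View pics/ov.png

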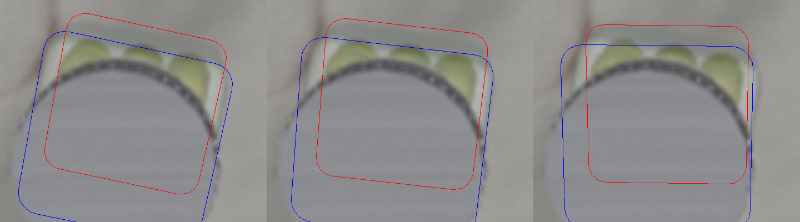

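The 1.05 overlay fits best, so the jar yaw is about 1.04 rad with the lid at about (457,182). The current tool yaw suits the grasp. I'll move over the lid.

```bash
python3 -m creep '0 0 0 -5 -23 -40 1; 0 0 0 0 0 -20 1; 0 0 0 0 0 0 1'
python3 - <<'E'
from plant import arm
s=arm.sense();print(s["q"],s["eef_pos"])
E
```

```text
clock: 1.58
eef_pos: [454.1, 184.5, 170.0]
tcp_rot: [-0.002, 0.199, 0.98, -0.001]
ft_force: [0.9, -0.0, 1.1]
width: 85.4
gripper_force: 0.0
[ 3.61542519e-01  3.17450831e-01  1.96810688e+00  3.55186328e-04
  8.59898305e-01 -8.07935125e-01] [454.11337016 184.53884708 170.0131679 ]
```

```bash
python3 -m creep '0 0 0 2.5 -2.5 -50 1; 0 0 0 0 0 -35 1; 0 0 0 0 0 -18 1; 0 0 0 0 0 0 1; 0 0 0 0 0 0 1' 35
```

```text
clock: 2.2
eef_pos: [459.3, 182.5, 69.5]
tcp_rot: [0.001, 0.2, 0.98, 0.001]
ft_force: [-0.1, -0.3, 0.7]
width: 85.4
gripper_force: 0.0
```

```bash
python3 -m creep '0 0 0 0 0 0 0.4; 0 0 0 0 0 0 0.4; 0 0 0 0 0 0 0.4; 0 0 0 0 0 0 0.4; 0 0 0 0 0 0 0.4; 0 0 0 0 0 0 0.4' 35
```

```text
clock: 2.95
eef_pos: [459.5, 182.1, 69.4]
tcp_rot: [0.001, 0.2, 0.98, 0.001]
ft_force: [-1.5, 2.5, 8.1]
width: 58.4
gripper_force: 40.1
```

```bash
python3 -m creep '0 0 0 0 0 0 0.9; 0 0 0 0 0 0 0.9; 0 0 0 -2 1 -4 0.9; 0 0 0 0 0 0 0.9; 0 0 0 0 0 0 0.4;  0 0 0 0 0 0 0.4; 0 0 0 0 0 0 0.4; 0 0 0 0 0 0 0.4' 33
python3 - <<'E'
from plant import arm,imaging
import cv2
c=imaging.camera("wrist");cv2.imwrite("pics/w2.png",c["color"][150:480,100:540,::-1])
E
```

```text
clock: 3.95
eef_pos: [456.7, 182.7, 64.4]
tcp_rot: [0.0, 0.2, 0.98, 0.0]
ft_force: [-0.1, 2.1, -0.5]
width: 58.2
gripper_force: 37.5
```

View pics/w2.png

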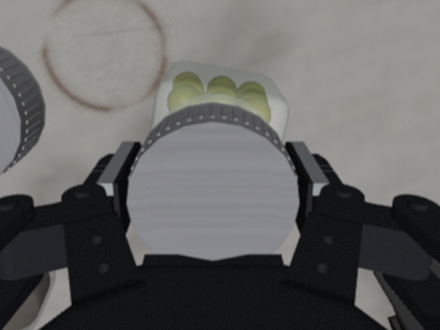

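The lid is gripped squarely (crop centre about (213,185)), with the jar body visible behind it. Next I'll lift and carry it, turning by -1.06 rad.

```bash
python3 -m creep '0 0 0 0 0 20 0.4; 0 0 0 0 0 40 0.4; 0 0 0 0 0 50 0.4; 0 0 0 0 0 20 0.4; 0 0 0 0 0 0 0.4'; python3 -m creep '0 0 -0.1 5 -25 0 0.4; 0 0 -0.16 9 -50 0 0.4; 0 0 -0.16 9 -55 0 0.4; 0 0 -0.16 9 -55 0 0.4; 0 0 -0.16 9 -55 0 0.4; 0 0 -0.16 9 -55 0 0.4; 0 0 -0.1 5 -45 0 0.4; 0 0 -0.06 2 -21 0 0.4' ; python3 -m creep '0 0 0 0 0 0 0.4; 0 0 0 0 0 0 0.4'
```

```text
clock: 4.62
eef_pos: [457.0, 182.6, 195.2]
tcp_rot: [0.001, 0.2, 0.98, 0.0]
ft_force: [0.1, 0.2, -5.8]
width: 58.7
gripper_force: 38.5
clock: 5.62
eef_pos: [512.4, -180.3, 192.1]
tcp_rot: [-0.002, 0.67, 0.743, -0.001]
ft_force: [-0.0, -0.6, -5.1]
width: 58.0
gripper_force: 38.4
clock: 5.88
eef_pos: [512.7, -177.2, 193.3]
tcp_rot: [-0.001, 0.667, 0.745, -0.0]
ft_force: [-1.0, 0.1, -4.8]
width: 58.4
gripper_force: 38.4
```

```bash
python3 -m creep '0 0 0 1 -2 -40 0.4; 0 0 0 0 0 -40 0.4; 0 0 0 0 0 0 0.4; 0 0 0 0 0 0 0.4'
python3 - <<'E'
from h import *
from plant import arm,imaging
cs={n:imaging.camera(n) for n in("wrist","top","scene")};pickle.dump(cs,open("c3.pkl","wb"))
e=arm.sense()["eef_pos"];print(e)
def view(n,x,y,w,h,k,dr):
    c=cs[n];im=cv2.resize(c["color"][y:y+h,x:x+w,::-1],None,fx=k,fy=k,interpolation=cv2.INTER_CUBIC)
    if dr:
        def pl(S,ce,yaw,z,col):
            R=np.array([[np.cos(yaw),-np.sin(yaw)],[np.sin(yaw),np.cos(yaw)]])
            q=(P(c,np.c_[np.array(S)@R.T+ce,[z]*len(S)])-[x,y]+.5)*k-.5
            cv2.polylines(im,[q.round().astype(int)],True,col,1)
        b=np.array([(55,103),(-55,103),(-55,-103),(55,-103)]);sq=lambda a:np.array([(a,a),(-a,a),(-a,-a),(a,-a)])
        C=np.array([512.9,-230.3]);pl(b,C,-.02,42,(0,255,0));pl(sq(36),C+[1,50],-.02,42,(0,255,255))
        a=np.arange(0,6.28,.2);pl(30*np.c_[np.cos(a),np.sin(a)],C+[-1,-50],0,60,(0,255,0))
        g=e[:2];zf=e[2]-64.4
        pl(sq(30),g,-.02,zf,(0,0,255));pl(29.5*np.c_[np.cos(a),np.sin(a)],g,0,zf+98,(255,0,0));pl(sq(30),g,-.02,zf+60,(255,0,255))
    return im
W=view("wrist",160,60,320,240,1.25,0); W2=view("wrist",160,60,320,240,1.25,1)
T=view("top",325,200,133,100,3,1); S=view("scene",290,210,133,100,3,1)
cv2.imwrite("pics/m3.png",np.vstack([np.hstack([W,W2]),np.pad(np.hstack([T,S]),((0,0),(0,2),(0,0)))]))
E
```

```text
clock: 6.38
eef_pos: [515.4, -179.8, 115.4]
tcp_rot: [0.0, 0.667, 0.745, 0.0]
ft_force: [0.5, -0.5, -4.7]
width: 58.2
gripper_force: 39.7
[ 515.86073581 -180.53531913  116.10603374]
```

View pics/m3.png

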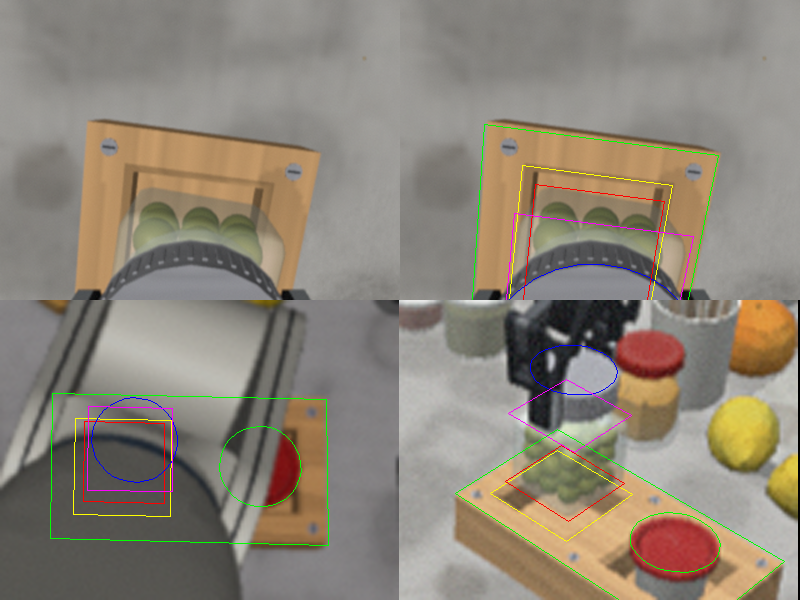

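The wrist view's block overlay matches the wood. The jar's front base edge, at about (200,192), sits nearly on the predicted line, about 1 mm further along -y. In the scene view the jar also sits 1–2 mm toward -y. I'll correct for that and lower it gently.

```bash
python3 -m creep '0 0 0 -2 1.3 -5 0.4; 0 0 0 0 0 -5 0.4; 0 0 0 0 0 -3 0.4; 0 0 0 0 0 0 0.4'; python3 -m creep '0 0 0 0 0 -3 0.4; 0 0 0 0 0 -3 0.4; 0 0 0 0 0 0 0.4'
```

```text
clock: 7.02
eef_pos: [515.8, -179.6, 103.6]
tcp_rot: [0.003, 0.668, 0.744, 0.002]
ft_force: [2.9, 3.9, 12.6]
width: 58.2
gripper_force: 41.9
clock: 7.4
eef_pos: [519.7, -180.3, 100.6]
tcp_rot: [0.006, 0.668, 0.744, 0.004]
ft_force: [7.4, 6.4, 30.3]
width: 58.4
gripper_force: 44.2
```

```bash
python3 -m creep '0 0 0 0 0 6 0.4; 0 0 0 0 0 6 0.4; 0 0 0 0 0 0 0.4; 0 0 0 0 0 0 0.4'
python3 - <<'E'
from h import *
from plant import arm,imaging
s=arm.sense();print(s["eef_pos"],s["moment"],s["ft_force"],s["tcp_rot"])
E
```

```text
clock: 7.9
eef_pos: [512.0, -179.0, 106.6]
tcp_rot: [-0.001, 0.668, 0.744, -0.0]
ft_force: [0.0, 0.0, -3.9]
width: 58.5
gripper_force: 40.3
[ 511.97529113 -178.9844451   106.602226  ] [-0.00807904 -0.03810239 -0.00499607] [ 0.01305773  0.03101747 -3.91493396] [-6.44872106e-04  6.67981497e-01  7.44177555e-01 -2.65813561e-04]
```

```bash
python3 -m creep '0 0 0 3 0.5 0 0.4; 0 0 0 0 0 -3 0.4; 0 0 0 0 0 -2 0.4; 0 0 0 0 0 0 0.4;0 0 0 0 0 0 0.4';python3 -m creep '0 0 0 0 0 -2 0.4; 0 0 0 0 0 -2 0.4; 0 0 0 0 0 0 0.4'
python3 - <<'E'
from plant import arm
s=arm.sense();print(s["eef_pos"],s["moment"],s["ft_force"],s["tcp_rot"])
E
```

```text
clock: 8.52
eef_pos: [515.6, -178.6, 102.3]
tcp_rot: [-0.0, 0.668, 0.744, -0.0]
ft_force: [0.2, -0.7, -5.4]
width: 58.4
gripper_force: 40.3
clock: 8.9
eef_pos: [515.5, -178.5, 98.1]
tcp_rot: [-0.0, 0.668, 0.744, -0.0]
ft_force: [0.4, 0.3, -4.4]
width: 58.6
gripper_force: 40.3
[ 515.45977624 -178.50834719   98.11224547] [-0.04491922  0.00700495 -0.02480458] [ 0.39339841  0.34611744 -4.36015536] [-1.99669763e-04  6.67890957e-01  7.44259110e-01 -8.24857516e-05]
```

It's entering freely.

```bash
python3 -m creep '0 0 0 0 0 -5 0.4; 0 0 0 0 0 -5 0.4; 0 0 0 0 0 -3 0.4; 0 0 0 0 0 0 0.4'; python3 -m creep '0 0 0 0 0 -4 0.4; 0 0 0 0 0 -3 0.4; 0 0 0 0 0 0 0.4; 0 0 0 0 0 0 0.4'
python3 - <<'E'
from plant import arm
s=arm.sense();print(s["eef_pos"],s["moment"],s["ft_force"],s["tcp_rot"])
E
```

```text
clock: 9.4
eef_pos: [515.4, -178.5, 84.9]
tcp_rot: [-0.0, 0.668, 0.744, -0.0]
ft_force: [0.5, 0.0, -4.8]
width: 58.7
gripper_force: 40.2
clock: 9.9
eef_pos: [515.7, -178.6, 78.3]
tcp_rot: [0.0, 0.668, 0.744, 0.0]
ft_force: [-0.0, -0.3, -5.0]
width: 58.2
gripper_force: 40.2
[ 515.66585285 -178.60997658   78.34098702] [0.01887865 0.01859451 0.08934842] [-0.02152841 -0.26955158 -4.95581227] [2.89956762e-05 6.67921155e-01 7.44232041e-01 1.35648540e-05]
```

```bash
python3 -m creep '0 0 0 0 0 -1.5 0.4; 0 0 0 0 0 0 0.4; 0 0 0 0 0 -1.5 0.4; 0 0 0 0 0 0 0.4'
python3 - <<'E'
from plant import arm
s=arm.sense();print(s["eef_pos"],s["moment"],s["ft_force"],s["q"])
E
```

```text
clock: 10.4
eef_pos: [515.6, -178.5, 76.1]
tcp_rot: [-0.0, 0.668, 0.744, 0.0]
ft_force: [-3.1, 1.6, 5.4]
width: 58.2
gripper_force: 41.5
[ 515.58904325 -178.47773085   76.13910392] [ 0.24709841  0.53617112 -0.06910951] [-3.13300909  1.57484003  5.40494383] [-3.55111511e-01  5.38604725e-01  1.89451855e+00  1.30663177e-04
  7.08537197e-01 -4.63195072e-01]
```

Seated at the expected height. Now I'll unscrew in steps, keeping a light downward push.

```bash
python3 -m creep '0 0 0.05 0 0 -0.5 0.4; 0 0 0.05 0 0 0 0.4; 0 0 0.05 0 0 0 0.4; 0 0 0.05 0 0 0 0.4' 36; python3 -c "
from plant import arm
s=arm.sense();print(s['moment'],s['q'][5],s['q'][0]-s['q'][5])"; python3 -m creep '0 0 0.05 0 0 0 0.4; 0 0 0.05 0 0 0 0.4; 0 0 0.05 0 0 0 0.4; 0 0 0.05 0 0 0 0.4'; python3 -c "
from plant import arm
s=arm.sense();print(s['moment'],s['q'][5],s['q'][0]-s['q'][5])"
```

```text
clock: 10.9
eef_pos: [516.5, -179.1, 76.1]
tcp_rot: [0.001, 0.59, 0.807, 0.0]
ft_force: [-2.6, -1.7, 7.3]
width: 58.7
gripper_force: 41.5
[-0.03012231  0.30055385 -0.35037207] -0.6643398374073244 0.3087427658810249
clock: 11.4
eef_pos: [517.0, -179.2, 76.4]
tcp_rot: [0.002, 0.506, 0.862, 0.0]
ft_force: [-1.5, -0.3, 8.9]
width: 58.3
gripper_force: 41.7
[-0.08382716  0.24172634 -0.21859794] -0.8644929456394519 0.5090931725947084
```

```bash
for i in 1; do python3 -m creep '0 0 0.08 0 0 0 0.4; 0 0 0.08 0 0 0 0.4; 0 0 0.08 0 0 0 0.4; 0 0 0.06 0 0 0 0.4'; python3 -c "
from plant import arm
s=arm.sense();print(s['moment'],s['q'][0]-s['q'][5])"; python3 -m creep '0 0 0.08 0 0 0 0.4; 0 0 0.08 0 0 0 0.4; 0 0 0.08 0 0 0 0.4; 0 0 0.06 0 0 0 0.4'; python3 -c "
from plant import arm
s=arm.sense();print(s['moment'],s['q'][0]-s['q'][5])"; done
```

```text
clock: 11.9
eef_pos: [516.9, -179.1, 76.4]
tcp_rot: [0.002, 0.372, 0.928, 0.0]
ft_force: [-1.9, 0.9, 9.5]
width: 58.7
gripper_force: 41.8
[ 0.05710386  0.30052016 -0.32403779] 0.8095898602758411
clock: 12.4
eef_pos: [516.6, -179.2, 76.4]
tcp_rot: [0.001, 0.229, 0.974, -0.0]
ft_force: [-2.8, -0.2, 9.6]
width: 58.4
gripper_force: 41.8
[-0.02899601  0.47900346 -0.26952068] 1.1093154454538978
```

I'll check for slip by comparing the lid's texture in the wrist view with the view before unscrewing.

```bash
cat > slip.py <<'E'
from h import *
from plant import arm,imaging
c0=pickle.load(open("c3.pkl","rb"))["wrist"]; c1=imaging.camera("wrist"); s=arm.sense()
R=cv2.Rodrigues(c0["rvec"])[0]; ctr=np.array([515.9,-180.5,116.1+33.6])
a=0.1073; x=np.array([-np.sin(a),np.cos(a),0]); y=np.array([np.cos(a),np.sin(a),0])  # tool x,y in c0
N=240;m=np.array([(-30,-30),(30,-30),(30,30),(-30,30)])
H=cv2.getPerspectiveTransform(P(c0,[ctr+u*x+v*y for u,v in m]).astype(np.float32),((m+30)*4).astype(np.float32))
g=[cv2.warpPerspective(cv2.cvtColor(c["color"],cv2.COLOR_RGB2GRAY).astype(np.float32),H,(N,N),flags=cv2.INTER_CUBIC) for c in(c0,c1)]
g=[cv2.GaussianBlur(i,(0,0),1.5)-cv2.GaussianBlur(i,(0,0),9) for i in g]
yy,xx=np.mgrid[:N,:N]; M=(np.hypot(xx-120,yy-120)<95)&(xx>100)  # visible part
b=[]
for d in np.arange(-70,71,1.):
    w=cv2.warpAffine(g[0],cv2.getRotationMatrix2D((120,120),d,1),(N,N))
    b.append((np.corrcoef(w[M],g[1][M])[0,1].round(3),d))
print(sorted(b)[::-1][:5], "direct",b[70],"theta",s["q"][0]-s["q"][5])
E
python3 slip.py
```

```text
[(np.float64(0.96), np.float64(0.0)), (np.float64(0.931), np.float64(1.0)), (np.float64(0.921), np.float64(-1.0)), (np.float64(0.84), np.float64(2.0)), (np.float64(0.824), np.float64(-2.0))] direct (np.float64(0.96), np.float64(0.0)) theta 1.1118958411300752
```

No slip. Continuing to a total of about 1.40 rad.

```bash
python3 -m creep '0 0 0.07 0 0 0 0.4; 0 0 0.07 0 0 0 0.4; 0 0 0.06 0 0 0 0.4'; python3 -c "
from plant import arm
s=arm.sense();print(s['moment'],s['q'][0]-s['q'][5])"; python3 -m creep '0 0 0.07 0 0 0 0.4; 0 0 0.07 0 0 0 0.4; 0 0 0.06 0 0 0 0.4; 0 0 0 0 0 0 0.4'; python3 slip.py; python3 -c "
from plant import arm
s=arm.sense();print(s['moment'],s['q'])"
```

```text
clock: 12.82
eef_pos: [516.3, -179.1, 76.3]
tcp_rot: [0.001, 0.13, 0.991, -0.0]
ft_force: [-3.6, -0.7, 9.9]
width: 58.4
gripper_force: 41.8
[-0.03940606  0.59657253 -0.32510388] 1.3090924408199476
clock: 13.32
eef_pos: [516.2, -179.3, 76.3]
tcp_rot: [0.001, 0.031, 1.0, -0.001]
ft_force: [-5.1, -1.5, 9.7]
width: 58.1
gripper_force: 41.9
[(np.float64(0.966), np.float64(0.0)), (np.float64(0.94), np.float64(1.0)), (np.float64(0.923), np.float64(-1.0)), (np.float64(0.849), np.float64(2.0)), (np.float64(0.822), np.float64(-2.0))] direct (np.float64(0.966), np.float64(0.0)) theta 1.507540553936265
[-0.2680969   0.70060657 -0.05545436] [-3.55820378e-01  5.38626660e-01  1.89388624e+00 -9.71960406e-04
  7.07346484e-01 -1.86336093e+00]
```

```bash
python3 -m creep '0 0 0 -1 0 0.5 0.4; 0 0 0 0 0 1 0.4; 0 0 0 0 0 1 0.4; 0 0 0 0 0 0 0.4; 0 0 0 0 0 0 0.4'; python3 -c "
from plant import arm
s=arm.sense();print(s['moment'],s['ft_force'])"
```

```text
clock: 14.0
eef_pos: [515.5, -179.0, 77.7]
tcp_rot: [0.001, 0.031, 1.0, -0.0]
ft_force: [1.7, -2.8, 4.0]
width: 58.6
gripper_force: 41.2
[-0.43657013 -0.26919882  0.00478418] [ 1.6852283  -2.82129785  4.00317351]
```

```bash
python3 -m creep '0 0 0 0 0 1 0.4; 0 0 0 0 0 1 0.4; 0 0 0 0 0 0 0.4; 0 0 0 0 0 0 0.4'; python3 -c "
from plant import arm
s=arm.sense();print(s['moment'],s['ft_force'])"
```

```text
clock: 14.5
eef_pos: [514.0, -178.3, 78.9]
tcp_rot: [-0.001, 0.031, 1.0, 0.0]
ft_force: [-0.4, -0.6, -1.9]
width: 58.1
gripper_force: 40.6
[-0.12095813 -0.08027717  0.00991212] [-0.43218547 -0.60207131 -1.90907977]
```

```bash
python3 -m creep '0 0 0 0 0 1.5 0.4; 0 0 0 0 0 1.5 0.4; 0 0 0 0 0 0 0.4; 0 0 0 0 0 0 0.4'; python3 -c "
from plant import arm
s=arm.sense();print(s['moment'],s['ft_force'])"
```

```text
clock: 15.0
eef_pos: [514.5, -178.6, 82.4]
tcp_rot: [-0.0, 0.031, 1.0, -0.0]
ft_force: [-1.0, -1.5, -0.9]
width: 58.4
gripper_force: 40.7
[-0.30381704  0.13397175 -0.04969784] [-0.95045006 -1.54246004 -0.93508447]
```

```bash
python3 -m creep '0 0 0 0 0 4 0.4; 0 0 0 0 0 6 0.4; 0 0 0 0 0 8 0.4; 0 0 0 0 0 8 0.4; 0 0 0 0 0 5 0.4; 0 0 0 0 0 0 0.4; 0 0 0 0 0 0 0.4'; python3 -c "
from plant import arm,imaging
import cv2,pickle
s=arm.sense();print(s['moment'],s['ft_force'],s['eef_pos'],s['q'])
pickle.dump({n:imaging.camera(n) for n in('wrist','top','scene')},open('c4.pkl','wb'))"
```

```text
clock: 15.88
eef_pos: [514.5, -178.5, 113.2]
tcp_rot: [-0.0, 0.031, 1.0, 0.0]
ft_force: [-0.3, 0.8, -0.4]
width: 58.3
gripper_force: 40.7
[-0.00979757 -0.01678239  0.00520752] [-0.33018292  0.76124183 -0.36542624] [ 514.45724207 -178.52583411  113.20087764] [-3.55863575e-01  4.75800002e-01  1.88414221e+00 -1.69105222e-05
  7.81942443e-01 -1.86385766e+00]
```

```bash
python3 -m creep '0 0 0 1 -0.5 1 0.4; 0 0 0 0 0 0 0.4; 0 0 0 0 0 0 0.4; 0 0 0 0 0 0 0.4'
python3 - <<'E'
from h import *
a=pickle.load(open("c3.pkl","rb"))["scene"];b=pickle.load(open("c4.pkl","rb"))["scene"]
for c,p,zf in((a,(515.9,-180.5),51.7),(b,(515.7,-179),12)):
    h=cv2.cvtColor(c["color"],cv2.COLOR_RGB2HSV);m=cv2.inRange(h,(25,70,60),(45,255,200))
    X0,X1,Y0,Y1=450-140,525-10,230,385
    m=m.copy(); mm=np.zeros_like(m); mm[230:400,300:370]=m[230:400,300:370]
    n,l,st,ce=cv2.connectedComponentsWithStats(cv2.dilate(mm,np.ones((3,3))))
    i=1+np.argmax(st[1:,4]); ys,xs=np.where((l==i)&(mm>0))
    print("green top/bot row",np.percentile(ys,[2,98]),"cols",np.percentile(xs,[2,98]),"pred foot, z+48:",P(c,[(*p,zf),(*p,zf+48)]).round(1).tolist())
E
python3 -c "
from plant import arm
s=arm.sense();print(s['ft_force'],s['eef_pos'],s['tcp_rot'],s['clock'])"
```

```text
clock: 16.52
eef_pos: [515.6, -179.1, 114.3]
tcp_rot: [-0.0, 0.031, 1.0, -0.0]
ft_force: [0.2, -0.0, -0.7]
width: 58.2
gripper_force: 40.7
green top/bot row [256.84 275.  ] cols [332. 360.] pred foot, z+48: [[344.7, 270.3], [346.1, 252.3]]
green top/bot row [273. 288.] cols [331.  357.7] pred foot, z+48: [[343.0, 284.2], [344.4, 267.0]]
[ 0.20096336 -0.04998107 -0.66510394] [ 515.58219959 -179.07904432  114.29143333] [-3.65833233e-05  3.13790434e-02  9.99507556e-01 -2.44142813e-07] 16.525
```

The jar stayed down: its green region dropped about 16 rows, against about 14.5 predicted. The wrist now carries only the lid's weight. Handing in.

```bash
python3 -c "
from plant import arm
print(arm.finish_job())"
```

```text
the job is handed in; nothing more can be done
None
```

The job is handed in at about 16.5 s of the 48 s: the jar is fully down in the empty well, and its lid is unscrewed, lifted off and held level about 2 cm above the mouth, which I centred from force and position readings because my picture views were used up.

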